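# Isolate and vent a vacuum degassing chamber

## Task

The mould in the vacuum chamber is degassed: bring the chamber back to air. Only pushing the levers round with a fingertip, without pinching or forcing them, first shut the pump valve by swinging its red lever fully crosswise to its pipe, and only then open the vent valve by swinging its blue lever fully out in line with its pipe. Leave the pump valve shut and everything else on the bench and the lid where it stands.

Things in the scene. Friction and masses are not known exactly. Their poses are not given: they have to be found in the camera images.
- chamber: Vacuum station fixed on the bench, turned up to 0.45 rad; origin on the bench under the pot's centre, own x to the back, y to the left, z up. Base plate 460 x 320 x 12 mm (170 mm in front of the origin to 290 mm behind), steel pot 200 mm wide, clear lid 232 mm wide with its top at 190 mm, blue and grey pump behind the pot (220 mm wide, up to 153 mm tall)
- gauge (a point): centre of the face-up dial gauge (66 mm wide, top at 266 mm) on the brass tee above the lid's centre; its needle swings back as the vent opens. The tee's pipe runs along the chamber's y at height 222 mm, with a quarter-turn ball valve at either end: pump valve, red lever, at +y; vent valve, blue lever, at -y
- pump_stem (a point): turning axis (vertical) of the red pump lever, at the lever's mid height, 260 mm above the bench; at (0, +75, 260) mm in the chamber's frame
- vent_stem (a point): turning axis (vertical) of the blue vent lever, at the lever's mid height, 260 mm above the bench; at (0, -75, 260) mm in the chamber's frame
- pump_lever (a joint): angle of the red pump lever, rad: 0 = shut, against its stop, lever crosswise, pointing towards the robot (chamber's -x); 1.571 = open, against its stop, lever in line with the pipe, pointing outwards to the left (chamber's +y). Seen from above it turns anticlockwise to shut. It starts open or nearly so. Stiff (0.30 N m, about 4.5 N at the sleeve), has no spring and stays where it is left
- vent_lever (a joint): angle of the blue vent lever, rad: 0 = shut, lever crosswise, pointing towards the robot (chamber's -x); 1.571 = open, against its stop, lever in line with the pipe, pointing outwards to the right (chamber's -y). Seen from above it turns anticlockwise to open. It starts shut or nearly so. Same stiffness
- pump_lever_grip (a point): centre of the red plastic sleeve's pushing point, on the lever's middle line, 70 mm out from pump_stem. The flat sleeve is 18 mm wide and 7 mm thick and runs from 26 to 100 mm from the stem; when open a 12 mm steel tube lies below it, its top at 228 mm; otherwise free below down to the lid or plate
- vent_lever_grip (a point): same point on the blue sleeve of the vent lever, 70 mm out from vent_stem, same sizes; a 20 mm bronze silencer (top at 232 mm) lies below the lever's open position
- bracket: small grey printed bracket (34 x 46 x 20 mm) lying loose on the lid behind the gauge; origin under its centre
- mixing_cup: white plastic cup (54 mm diameter, 65 mm tall) standing loose on the base plate's front right corner; origin under its centre
- wash_bottle: white wash bottle with yellow cap and spout (74 mm diameter, 235 mm tall), loose; origin under its centre
- tape_dispenser: black tape dispenser (150 x 60 x 101 mm), loose; origin under its centre
- print_part: grey printed valve body (150 x 35 x 52 mm), loose; origin under its block
- tool_pot: brown pot of small tools (90 mm diameter, 190 mm tall), loose; origin under its centre
- sanding_stick: pink sanding stick (150 x 20 x 5 mm) lying loose on the base plate, along its right edge beside the pot; origin under its centre

How it is judged:
By the outcome, as a careful person would: the job done as asked, in the order asked, and still so for the second after the job is handed in, with the robot touching nothing.
It also fails if it takes over 54 s, if anything falls off the work surface, if the arm or the gripper's body presses on something with over 40 N, if the wrist force passes 120 N, or if a joint passes its speed limit or range.

## Robot

A 6-joint arm with a two-finger parallel gripper is mounted at the origin on the work surface. World frame = base frame: x ahead of the robot, y to its left, z up, the work surface at z = 0. Lengths are in m, angles in degrees, forces in N, time in s.
With the tool pointing down it reaches from about 0.375 to 0.9 m from the base axis. Payload 3.1 kg.
Tool frame: the origin (TCP) lies between the finger pads; the fingertips stand 11 mm ahead of it and the grasp point (between the pads) lies 8 mm behind it; z points along the fingers, y is the line along which they close (so a half turn about z gives the same grasp; the last joint's range is limited). The gripper opens to 87 mm and grips with 3 to 60 N. Pads are 19 mm wide; open, the fingers measure 117 mm over their backs; the gripper's body (75 mm by 190 mm) begins 51 mm behind the grasp point.
Start: joints at [-76.06, 30.224, 82.088, -0, 67.689, -10.227], TCP at [0.256, -0.57, 0.209] pointing down, gripper open.
Joint ranges: [-176.69, 176.69], [-43.24, 126.21], [12.49, 139.97], [-82, 262], [0, 151.66], [-163.58, 163.58]. Speed limits (degrees/s): [159.86, 159.86, 180, 180, 180, 180].

## Interface

Orientations are given as a 3x3 rotation matrix whose columns are the frame's x, y, z axes.
In Python, from rig import bot, viewer, workorder, models gives the robot as it stands.
- The arm moves only by the shell command python3 -m jog 'ROWS'. ROWS is JSON, a list of rows, each a list of 7 numbers: the opening, from 0 (shut) to 1 (fully open), then the shift along the tool's x, y, z in m, then the turn, a rotation vector about the tool's x, y, z in degrees. In form: [[claw, x, y, z, ax, ay, az], ...]. A call has 1 to 20 rows; each row is the pose to reach, as a shift and turn from the pose commanded when the call began, along the tool's axes at that moment; what a row does not reach only later rows make up. A row lasts 1/8 s, in which the tool goes at most 62.5 mm and 10.7 degrees, less where a joint would pass 70% of its speed; a pose out of reach is approached as far as the arm can. A call with a gripper value outside its range is refused whole. The fingers move at their own pace and stop on an object; the grip force is fixed at half the most. Time passes only in rows, so rows that repeat a pose let the fingers close. It gives the time, the measured TCP pose, the force, the opening and the grip force at its end, in the units of the state.
- bot.read_state(): the state, without advancing time (a new reading comes with each control period).
- viewer.capture(name): name is "side" or "top" or "wrist"; returns (picture, depth): 420x560x3 uint8, blue, green, red; 420x560 float32, m along the optical axis (not along the pixel's ray), 0 where there is no reading.
- viewer.camera_info(name): a dict with "fx", "fy", "cx", "cy" (pixels), "world_to_cam" (4x4, takes a point from world to camera coordinates). Camera axes: x right, y down, z forward; pixel columns grow to the right and rows downward; lengths in m; the calibration is good to about 2 mm. The wrist camera is an equidistant fisheye: a pixel r from the principal point sees the ray r / f radians off the axis. A picture is of the moment at which its call begins: read the wrist's pose just before it. camera_info takes no time and is no camera call; for the wrist camera it gives the pose at the moment of the call.
- workorder.hand_in(): hands the job in; it is judged then, once.
Trained networks look in the newest picture that a camera, given by its name, has taken for a name from the list of things; names that differ only in an ending like _2 or _b are one class to them, and where a whole thing is asked for, a point or a joint stands for the part that bears it (a point fixed in the world has none). Each returns a list of dicts, best first, with "p" (0 to 1); they miss things now and then, are a little off and sometimes report something else, mostly with a low value. They report only what shows in the picture. A call takes as long as a camera call.
- models.outline_of(camera, thing): "mask" (420x560 bool, what is visible of it).
- models.tip_of(camera, thing): "xyz" ([x, y, z] in m, in world coordinates, good to about 4 mm: a listed point, or the origin of a listed thing).
The state is a dict: "time_s": time; "joint_positions": joint angles; "qvel": joint speeds; "tau": joint torques, N m; "position": TCP position; "tcp_rot": TCP orientation; "force": force on the tool from outside, world axes, zero at the start; "moment": the same for the moment, N m; "opening": opening from 0.0 (shut) to 1.0 (fully open); "grasp_force": force on a finger pad.
Only numpy, scipy, OpenCV 4.12 (cv2) and the standard library are available. Lean on these libraries where they do the work, as an engineer would, in place of code of your own. Each camera call takes 0.05 s, during which the arm holds its last target. There are 200 camera calls.

## Working session

There is one attempt and no reset: what is moved stays moved. The work goes in short steps, Python scripts to look and compute and a shell command to move; the robot and the scene stay as the last step left them, time stands still between calls to the robot, and variables do not carry over. Pictures are saved under pics/ and viewed, at most 10 in all, crops included, and the job is handed in when it is done.

```bash
mkdir -p pics
cat > h.py <<'E'
from rig import bot, viewer, workorder, models
import numpy as np, cv2
def look(cams=("top","side")):
    for c in cams:
        p,d=viewer.capture(c); yield c,p,d
def tips(c,names):
    for n in names:
        try:
            r=models.tip_of(c,n)
            print(c,n,[(np.round(q["xyz"],4).tolist(),round(q["p"],2)) for q in r[:2]])
        except Exception as e: print(c,n,e)
E
python3 - <<'E'
from h import *
ims=[]
for c,p,d in look():
    cv2.imwrite(f"pics/{c}0.png",p)
    tips(c,["chamber","gauge","pump_stem","vent_stem","pump_lever_grip","vent_lever_grip"]+(["bracket","mixing_cup","wash_bottle","tool_pot","tape_dispenser","print_part"] if c=="top" else []))
s=bot.read_state();print(s["time_s"],s["position"],np.round(s["tcp_rot"],3).tolist())
E
```

```text
top chamber []
top gauge [([0.5338, -0.0674, 0.265], 0.81)]
top pump_stem [([0.5092, -0.0007, 0.26], 0.78), ([0.6119, -0.0374, 0.1891], 0.3)]
top vent_stem [([0.4609, -0.231, 0.0116], 0.4)]
top pump_lever_grip [([0.4788, 0.0647, 0.2581], 0.62)]
top vent_lever_grip [([0.5016, -0.169, 0.2593], 0.79)]
top bracket [([0.6115, -0.0358, 0.188], 0.83), ([0.502, -0.1697, 0.2573], 0.52)]
top mixing_cup [([0.4616, -0.2302, 0.011], 0.59), ([0.611, -0.0367, 0.1883], 0.57)]
top wash_bottle [([0.5731, 0.438, 0.0032], 0.64)]
top tool_pot [([0.3098, -0.3933, -0.0002], 0.78)]
top tape_dispenser [([0.363, 0.3864, 0.0022], 0.72)]
top print_part [([0.5322, -0.4705, -0.004], 0.76), ([0.5677, -0.1389, 0.254], 0.36)]
side chamber [([0.5391, -0.0762, -0.0008], 0.57)]
side gauge [([0.5399, -0.0728, 0.2604], 0.79)]
side pump_stem [([0.509, -0.0023, 0.2623], 0.67)]
side vent_stem []
side pump_lever_grip [([0.4795, 0.0621, 0.2612], 0.54)]
side vent_lever_grip [([0.5076, -0.1727, 0.259], 0.55), ([0.5402, -0.0753, 0.2636], 0.31)]
1.0 [ 0.25591446 -0.57018579  0.20866778] [[0.912, 0.409, -0.0], [0.409, -0.912, -0.0], [-0.0, 0.0, -1.0]]
```

View pics/top0.png

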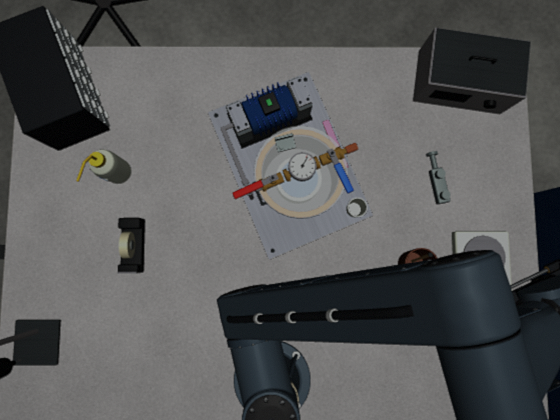

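View pics/side0.png

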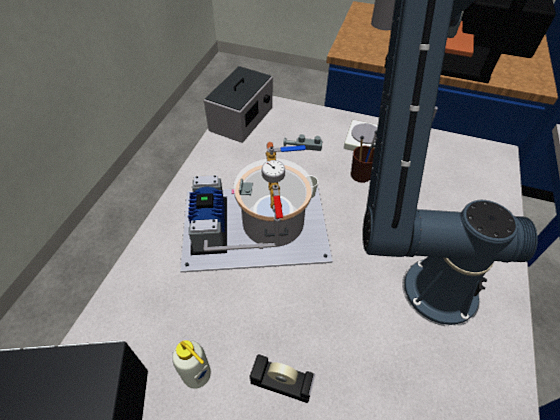

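The red lever (top picture about 247,188) points out to the left, nearly open. The blue one (about 343,177) points towards the robot, nearly shut. The chamber is turned about 0.4 rad. I'll lift, move over the chamber and look again with the wrist camera.

```bash
python3 -m jog '[[0,0,0,-0.06,0,0,0],[0,0,0,-0.12,0,0,0],[0,0,0,-0.18,0,0,0],[0,0,0,-0.21,0,0,0],[0,0.041,-0.044,-0.21,0,0,0],[0,0.082,-0.088,-0.21,0,0,0],[0,0.123,-0.132,-0.21,0,0,0],[0,0.164,-0.176,-0.21,0,0,0],[0,0.205,-0.22,-0.21,0,0,0],[0,0.246,-0.264,-0.21,0,0,0],[0,0.287,-0.308,-0.21,0,0,0],[0,0.328,-0.352,-0.21,0,0,0],[0,0.369,-0.396,-0.21,0,0,0],[0,0.41,-0.44,-0.21,0,0,0],[0,0.41,-0.44,-0.21,0,0,0],[0,0.41,-0.44,-0.21,0,0,0]]'
python3 - <<'E'
from h import *
s=bot.read_state();print(s["time_s"],s["position"],np.round(s["tcp_rot"],3).tolist(),np.round(s["joint_positions"]),s["force"])
p,d=viewer.capture("wrist"); cv2.imwrite("pics/w1.png",p); np.save("w1.npy",d)
tips("wrist",["gauge","pump_stem","vent_stem","pump_lever_grip","vent_lever_grip"])
E
```

```text
time_s: 3.0
position: [0.4496, -0.001, 0.4186]
tcp_rot: [[0.912, 0.41, -0.0], [0.41, -0.912, -0.001], [-0.001, 0.001, -1.0]]
force: [0.1, 0.2, 0.2]
opening: 0.002
grasp_force: 0.0
3.0 [ 0.4496044  -0.00096357  0.41861097] [[0.912, 0.41, -0.0], [0.41, -0.912, -0.001], [-0.001, 0.001, -1.0]] [-14.   5.  87.  -0.  89.  51.] [0.07638454 0.20813748 0.23453819]
wrist gauge [([0.5371, -0.0742, 0.2599], 0.9), ([0.4614, -0.2313, 0.0138], 0.37)]
wrist pump_stem [([0.5106, -0.0037, 0.2575], 0.65)]
wrist vent_stem [([0.5678, -0.1387, 0.2593], 0.97)]
wrist pump_lever_grip [([0.4799, 0.0575, 0.2585], 0.76)]
wrist vent_lever_grip [([0.5029, -0.1657, 0.2597], 0.57), ([0.5668, 0.4415, 0.001], 0.21)]
```

View pics/w1.png

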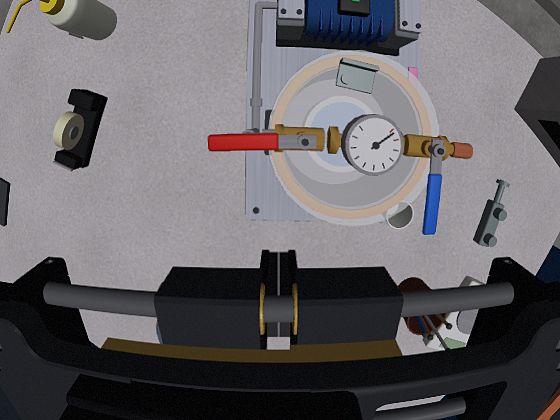

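The wrist view shows the red lever (210–305,142), the gauge (375,145), the blue lever (438,150 to 430,233), the bracket (357,75) and the cup (400,213). Next I'll fit the levers from their colours, projected on the sleeve plane.

```bash
cat >> h.py <<'E'
def levers(p,z=0.2635):
    K=viewer.camera_info("wrist"); T=np.linalg.inv(K["world_to_cam"])
    b,g,r=[p[...,i].astype(int) for i in range(3)]
    out={}
    for n,m in (("red",(r>110)&(g<60)&(b<60)),("blue",(b>110)&(r<80)&(b-g>50))):
        m=m.astype(np.uint8); k,l,st,_=cv2.connectedComponentsWithStats(m)
        y,x=np.nonzero(l==1+np.argmax(st[1:,4]))
        u=(x-K["cx"])/K["fx"]; v=(y-K["cy"])/K["fy"]; t=np.hypot(u,v)
        ray=np.c_[np.sin(t)*u/t,np.sin(t)*v/t,np.cos(t)]@T[:3,:3].T
        q=T[:3,3]+ray*((z-T[2,3])/ray[:,2])[:,None]
        (cx,cy),(w,h),a=cv2.minAreaRect(q[:,:2].astype(np.float32)*1000)
        c=q[:,:2].mean(0); e=np.linalg.svd(q[:,:2]-c,full_matrices=False)[2][0]
        pr=(q[:,:2]-c)@e
        print(n,"centre",np.round([cx,cy],1),"size",round(w,1),round(h,1),"dir deg",round(np.degrees(np.arctan2(e[1],e[0]))%180,1))
        out[n]=(np.array([cx,cy])/1000,e)
    return out
E
python3 - <<'E'
from h import *
print(viewer.camera_info("wrist")); 
levers(cv2.imread("pics/w1.png"))
g=np.mean([[.5371,-.0742],[.5399,-.0728],[.5338,-.0674]],0)
print(g)
E
```

```text
{'fx': 325.19226210127806, 'fy': 325.19226210127806, 'cx': 278.1890037508909, 'cy': 213.141711668131, 'world_to_cam': array([[ 4.06319821e-01, -9.13730477e-01, -9.05143541e-04,
        -1.83633016e-01],
       [-8.72597191e-01, -3.88322067e-01,  2.96277091e-01,
         2.94962492e-01],
       [-2.71068895e-01, -1.19593429e-01, -9.55101600e-01,
         7.15198790e-01],
       [ 0.00000000e+00,  0.00000000e+00,  0.00000000e+00,
         1.00000000e+00]])}
red centre [486.5  55.5] size 17.1 71.5 dir deg 114.6
blue centre [ 512.8 -166.6] size 71.8 16.7 dir deg 25.2
[ 0.53693333 -0.07146667]
```

```bash
cat >> h.py <<'E'
P=np.array([.5127,-.0018]); V=np.array([.5698,-.1398])
def rows(w):
    s=bot.read_state(); R=np.array(s["tcp_rot"]); p=np.array(s["position"]); yaw=np.degrees(np.arctan2(R[1,0],R[0,0]))
    for S,a,off,z in w:
        r=np.radians(a); u=np.array([np.cos(r),np.sin(r)]); x=np.array([u[1],-u[0]])
        q=R.T@(np.r_[S+.07*u+off*x,z]-p)
        print(a,np.round(q,4).tolist(),round(-((a-90-yaw+180)%360-180),1))
E
python3 - <<'E'
from h import *
rows([(P,114.6,.045,.40),(P,114.6,.045,.256),(P,114.6,.021,.256)])
print()
rows([(P,a,.0185,.256) for a in range(118,197,6)])
E
```

```text
114.6 [0.102, -0.0451, 0.0186] -0.6
114.6 [0.102, -0.0452, 0.1626] -0.6
114.6 [0.078, -0.0449, 0.1627] -0.6

118 [0.0713, -0.0458, 0.1627] -4.0
124 [0.0638, -0.0468, 0.1627] -10.0
130 [0.0562, -0.0471, 0.1627] -16.0
136 [0.0487, -0.0465, 0.1627] -22.0
142 [0.0412, -0.0452, 0.1627] -28.0
148 [0.0339, -0.0431, 0.1627] -34.0
154 [0.0269, -0.0402, 0.1627] -40.0
160 [0.0202, -0.0366, 0.1627] -46.0
166 [0.014, -0.0324, 0.1627] -52.0
172 [0.0082, -0.0275, 0.1627] -58.0
178 [0.0029, -0.022, 0.1627] -64.0
184 [-0.0017, -0.016, 0.1627] -70.0
190 [-0.0057, -0.0096, 0.1627] -76.0
196 [-0.009, -0.0028, 0.1627] -82.0
```

```bash
python3 -m jog '[[0,0.05,-0.022,0.009,0,0,0],[0,0.102,-0.045,0.019,0,0,0],[0,0.102,-0.045,0.019,0,0,0],[0,0.102,-0.045,0.07,0,0,0],[0,0.102,-0.045,0.12,0,0,0],[0,0.102,-0.045,0.15,0,0,0],[0,0.102,-0.045,0.163,0,0,0],[0,0.102,-0.045,0.163,0,0,0],[0,0.09,-0.045,0.163,0,0,0],[0,0.08,-0.045,0.163,0,0,0],[0,0.08,-0.045,0.163,0,0,0]]'
python3 - <<'E'
from h import *
p,d=viewer.capture("wrist"); cv2.imwrite("pics/w2.png",p); levers(p)
rows([(P,a,.0185,.256) for a in range(118,197,6)])
E
```

```text
time_s: 4.68
position: [0.5037, 0.0726, 0.2565]
tcp_rot: [[0.913, 0.409, 0.001], [0.409, -0.913, -0.0], [0.001, 0.001, -1.0]]
force: [0.4, -0.6, 0.3]
opening: 0.009
grasp_force: 0.0
red centre [ 584.5 -132.5] size 0.0 0.0 dir deg 0.0
blue centre [638.   68.4] size 18.7 1.1 dir deg 23.2
118 [-0.0091, 0.0004, 0.0005] -3.9
124 [-0.0166, -0.0007, 0.0004] -9.9
130 [-0.0241, -0.0009, 0.0004] -15.9
136 [-0.0317, -0.0004, 0.0004] -21.9
142 [-0.0392, 0.0009, 0.0004] -27.9
148 [-0.0465, 0.003, 0.0004] -33.9
154 [-0.0535, 0.0059, 0.0004] -39.9
160 [-0.0602, 0.0094, 0.0004] -45.9
166 [-0.0664, 0.0137, 0.0004] -51.9
172 [-0.0722, 0.0186, 0.0004] -57.9
178 [-0.0775, 0.024, 0.0004] -63.9
184 [-0.0822, 0.03, 0.0004] -69.9
190 [-0.0862, 0.0364, 0.0004] -75.9
196 [-0.0895, 0.0432, 0.0004] -81.9
```

View pics/w2.png

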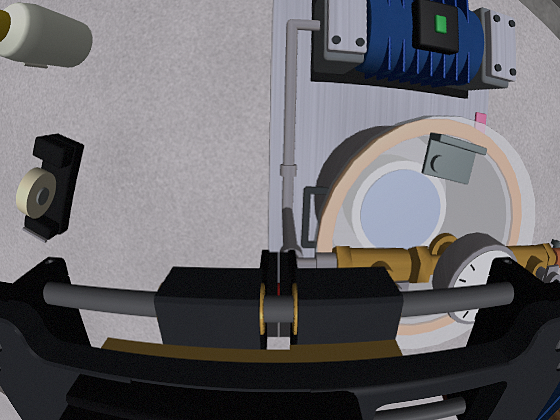

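The finger stands behind the red lever, with red just visible at 278,290, and nothing is touched. I'll sweep now.

```bash
python3 -m jog '[[0,-0.009,0,0,0,0,-4],[0,-0.0165,-0.001,0,0,0,-10],[0,-0.024,-0.001,0,0,0,-16],[0,-0.0315,-0.0005,0,0,0,-22],[0,-0.039,0.001,0,0,0,-28]]'; python3 -c "
from h import *
rows([(P,a,.0185,.256) for a in range(148,197,6)])"
```

```text
time_s: 5.35
position: [0.4695, 0.056, 0.256]
tcp_rot: [[0.61, 0.792, 0.001], [0.792, -0.61, -0.0], [0.001, 0.001, -1.0]]
force: [0.4, 0.1, -0.2]
opening: 0.006
grasp_force: 0.0
148 [-0.0079, -0.0019, -0.0] -5.6
154 [-0.0154, -0.0027, -0.0] -11.6
160 [-0.023, -0.0028, -0.0] -17.6
166 [-0.0305, -0.002, -0.0] -23.6
172 [-0.0379, -0.0005, -0.0] -29.6
178 [-0.0451, 0.0019, -0.0] -35.6
184 [-0.0521, 0.0049, -0.0] -41.6
190 [-0.0587, 0.0087, -0.0] -47.6
196 [-0.0648, 0.0131, -0.0] -53.6
```

Force is near zero, so I'll check whether the lever has followed.

Run:
```python
from h import *
a,_=viewer.capture("side"); tips("side",["pump_lever_grip"])
b,_=viewer.capture("top"); tips("top",["pump_lever_grip"])
f=lambda i,y,x:cv2.resize(i[y:y+130,x:x+130],(400,400),interpolation=cv2.INTER_CUBIC)
cv2.imwrite("pics/s3.png",np.hstack([f(a,130,215),f(b,110,220)]))
s=bot.read_state();print(s["force"],s["moment"])
```

```text
side pump_lever_grip [([0.4803, 0.0616, 0.2617], 0.41)]
top pump_lever_grip []
[-0.46554708  0.36905861  0.09993275] [ 0.00520235 -0.01279691  0.00590826]
```

View pics/s3.png

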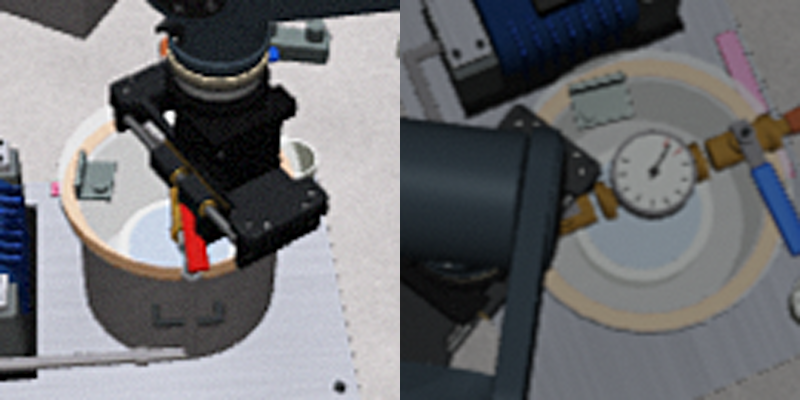

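Run:
```python
from h import *
K=viewer.camera_info("side");W=K["world_to_cam"]
def pj(q):
    c=W@np.r_[q,1]; return np.round([K["fx"]*c[0]/c[2]+K["cx"],K["fy"]*c[1]/c[2]+K["cy"],c[2]],3)
s=bot.read_state();t=np.array(s["position"]);R=np.array(s["tcp_rot"])
print("tcp",pj(t),"tip",pj(t+.011*R[:,2]),"palm",pj(t-.06*R[:,2]))
for a in (114.6,142):
  r=np.radians(a);print(a,[pj(np.r_[P+k*np.array([np.cos(r),np.sin(r)]),.26]) for k in (0,.03,.1)])
p,d=viewer.capture("side")
m=(p[...,2]>110)&(p[...,1]<60)&(p[...,0]<60);m[:, :250]=0;m[:,310:]=0;m[:180]=0;m[235:]=0
y,x=np.nonzero(m);z=d[m]
T=np.linalg.inv(W);q=(np.c_[(x-K["cx"])/K["fx"]*z,(y-K["cy"])/K["fy"]*z,z,np.ones(len(z))]@T.T)[:,:3]
print(len(q),q.min(0),q.max(0),q.mean(0)); e=np.linalg.svd((q-q.mean(0))[:,:2])[2][0];print(np.degrees(np.arctan2(e[1],e[0]))%180)
cv2.imwrite("pics/s4.png",cv2.resize(p[150:240,230:330],(800,600)[:2],interpolation=cv2.INTER_CUBIC)[:600])
```

```text
tcp [282.611 209.657   1.013] tip [282.518 212.346   1.022] palm [283.15  194.15    0.967]
114.6 [array([273.874, 188.658,   1.053]), array([275.09 , 197.146,   1.034]), array([278.104, 218.201,   0.991])]
142 [array([273.874, 188.658,   1.053]), array([280.193, 195.772,   1.037]), array([295.699, 213.232,   1.001])]
109 [0.46289955 0.02824466 0.25775329] [0.50466085 0.09813583 0.34594697] [0.48124906 0.06460877 0.26609632]
118.52576592232252
```

View pics/s4.png

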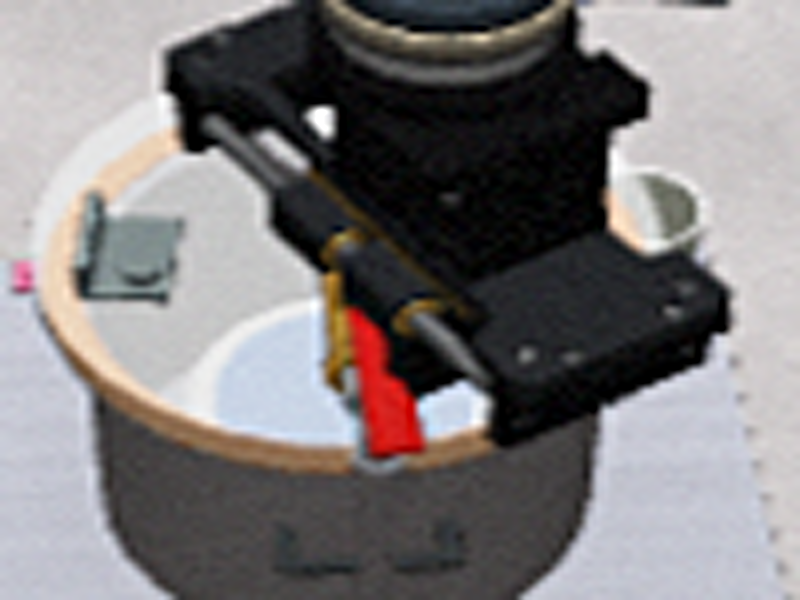

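Run:
```python
from h import *
K=viewer.camera_info("side");T=np.linalg.inv(K["world_to_cam"])
p,d=viewer.capture("side")
for v in range(198,220):
  row=[]
  for u in range(272,296,2):
    z=d[v,u];w=T@np.array([(u-K["cx"])/K["fx"]*z,(v-K["cy"])/K["fy"]*z,z,1])
    c="R" if p[v,u,2]>110 and p[v,u,1]<60 else ("k" if p[v,u].max()<50 else ".")
    row.append(f"{c}{w[0]*1000:.0f},{w[1]*1000:.0f},{w[2]*1000:.0f}")
  print(v,*row)
```

```text
198 .515,8,232 R500,34,266 R474,99,347 k468,103,354 .464,101,354 .291,670,1042 .454,103,359 k459,65,315 k456,58,308 k437,111,374 k431,117,383 k427,117,384
199 .513,12,233 R500,34,262 R494,36,266 k468,104,351 .464,101,349 .458,105,356 .453,106,359 k460,62,308 k457,56,302 k434,123,385 k430,120,383 k426,118,383
200 .512,15,233 R498,40,265 R494,37,264 k468,102,346 k464,99,344 k458,105,352 .452,107,357 .448,106,357 k457,54,297 k434,121,379 k430,123,383 k426,119,380
201 .511,19,234 R498,41,263 R493,40,263 .481,60,290 k476,62,294 k468,71,307 .451,110,357 .447,110,359 k458,52,290 k432,130,387 k429,126,384 k425,124,383
202 .510,22,233 .496,46,264 R492,43,263 .482,58,284 k475,62,290 k467,71,304 k451,111,354 .446,113,359 .442,108,355 k432,129,382 k428,128,383 k425,123,379
203 .509,25,232 R496,48,264 R491,47,264 .481,59,282 k475,63,288 k468,69,298 k465,64,293 .446,113,356 .441,113,357 k432,130,380 k427,131,384 k423,129,382
204 .507,29,233 R494,53,266 R490,48,261 .481,60,278 k291,670,1042 k469,67,291 k465,63,288 k445,113,353 .440,115,356 k431,132,379 k427,132,380 k422,133,384
205 .508,28,227 .494
[... 1523 characters left out ...]
,264 R468,84,268 R465,77,261 .475,22,190 .471,17,187 .466,14,185 .430,132,341 k424,137,349 k421,132,345
216 .505,35,190 .494,53,216 R477,87,264 R473,86,264 R468,84,264 R463,82,264 .475,21,185 .470,19,185 .466,14,180 .461,11,179 k424,137,345 k420,132,342
217 .505,36,186 .494,53,212 R477,88,261 R473,85,259 R468,84,260 R463,82,259 .475,21,181 .470,20,182 .465,16,178 .461,10,173 .457,1,164 .456,-18,141
218 .506,34,180 .493,56,212 .486,60,219 .482,56,216 .484,30,184 .480,25,179 .475,20,175 .470,18,174 .467,10,166 .462,7,165 .461,-15,138 .456,-18,137
219 .506,35,176 .492,58,210 .487,58,212 .482,56,212 .484,29,177 .479,26,176 .475,22,174 .471,13,164 .470,-3,144 .466,-9,139 .461,-14,135 .457,-22,127
```

The side depth shows the fingertips about 28 mm higher than assumed: tip at z≈0.274, above the lever top of 0.264. The finger passed over the lever without touching it. I'll go back behind it and lower by 28 mm.

```bash
python3 -c "
from h import *
rows([(P,114.6,.040,.26),(P,114.6,.040,.228),(P,114.6,.021,.228)])"
```

```text
114.6 [0.0485, 0.0259, -0.0041] 27.5
114.6 [0.0484, 0.0258, 0.0279] 27.5
114.6 [0.0316, 0.0171, 0.0278] 27.5
```

```bash
python3 -m jog '[[0,0.024,0.013,-0.004,0,0,10],[0,0.0485,0.026,-0.004,0,0,20],[0,0.0485,0.026,-0.004,0,0,27.5],[0,0.0485,0.026,-0.004,0,0,27.5],[0,0.0485,0.026,0.01,0,0,27.5],[0,0.0485,0.026,0.02,0,0,27.5],[0,0.0485,0.026,0.028,0,0,27.5],[0,0.0485,0.026,0.028,0,0,27.5]]'
python3 - <<'E'
from h import *
K=viewer.camera_info("side");T=np.linalg.inv(K["world_to_cam"])
p,d=viewer.capture("side")
v,u=np.mgrid[185:235,250:310];v=v.ravel();u=u.ravel();z=d[v,u]
q=(np.c_[(u-K["cx"])/K["fx"]*z,(v-K["cy"])/K["fy"]*z,z,np.ones(len(z))]@T.T)[:,:3]
t=bot.read_state()["position"]
n=(np.hypot(q[:,0]-t[0],q[:,1]-t[1])<.018)&(p[v,u].max(1)<60)&(q[:,2]>.2)
print(t,n.sum(),np.sort(q[n,2])[:6],q[n].min(0),q[n].max(0))
b=cv2.resize(p[150:240,230:330],(600,540),interpolation=cv2.INTER_CUBIC);cv2.imwrite("pics/s5.png",b)
rows([(P,114.6,.0185,.228)]+[(P,a,.0185,.228) for a in range(118,197,6)])
E
```

```text
time_s: 6.65
position: [0.5188, 0.0783, 0.2267]
tcp_rot: [[0.909, 0.417, -0.002], [0.417, -0.909, 0.0], [-0.002, -0.001, -1.0]]
force: [-0.8, -0.6, -0.2]
opening: 0.005
grasp_force: 0.0Traceback (most recent call last):
  File "<stdin>", line 8, in <module>
    return umr_minimum(a, axis, None, out, keepdims, initial, where)
ValueError: zero-size array to reduction operation minimum which has no identity
```

```bash
python3 -c "
from h import *
rows([(P,a,.0185,.228) for a in [114.6]+list(range(118,197,6))])"
```

```text
114.6 [-0.0208, 0.0001, -0.0008] 0.1
118 [-0.025, -0.0009, -0.0008] -3.3
124 [-0.0325, -0.002, -0.0008] -9.3
130 [-0.0401, -0.0023, -0.0007] -15.3
136 [-0.0477, -0.0018, -0.0007] -21.3
142 [-0.0551, -0.0006, -0.0007] -27.3
148 [-0.0624, 0.0014, -0.0007] -33.3
154 [-0.0695, 0.0042, -0.0007] -39.3
160 [-0.0762, 0.0077, -0.0007] -45.3
166 [-0.0825, 0.0119, -0.0007] -51.3
172 [-0.0884, 0.0167, -0.0007] -57.3
178 [-0.0937, 0.0221, -0.0007] -63.3
184 [-0.0984, 0.0281, -0.0007] -69.3
190 [-0.1025, 0.0345, -0.0007] -75.3
196 [-0.1058, 0.0412, -0.0007] -81.3
```

```bash
python3 -m jog '[[0,-0.012,0,0,0,0,0],[0,-0.021,0,0,0,0,0],[0,-0.025,-0.001,0,0,0,-3],[0,-0.0325,-0.002,0,0,0,-9],[0,-0.036,-0.002,0,0,0,-12]]'
python3 - <<'E'
from h import *
p,d=viewer.capture("side"); b=cv2.resize(p[150:240,230:330],(600,540),interpolation=cv2.INTER_CUBIC);cv2.imwrite("pics/s5.png",b)
rows([(P,a,.0185,.228) for a in list(range(130,197,6))])
E
```

```text
time_s: 7.32
position: [0.4864, 0.0661, 0.2281]
tcp_rot: [[0.802, 0.598, 0.003], [0.598, -0.802, 0.003], [0.004, -0.0, -1.0]]
force: [2.8, 4.2, -3.2]
opening: 0.01
grasp_force: 2.2
130 [-0.0045, -0.0006, 0.0001] -3.2
136 [-0.012, -0.0017, 0.0] -9.2
142 [-0.0196, -0.0021, 0.0] -15.2
148 [-0.0271, -0.0016, -0.0] -21.2
154 [-0.0346, -0.0004, -0.0] -27.2
160 [-0.0419, 0.0016, -0.0001] -33.2
166 [-0.049, 0.0044, -0.0001] -39.2
172 [-0.0557, 0.0079, -0.0001] -45.2
178 [-0.062, 0.0121, -0.0001] -51.2
184 [-0.0679, 0.0169, -0.0002] -57.2
190 [-0.0732, 0.0223, -0.0002] -63.2
196 [-0.0779, 0.0282, -0.0002] -69.2
```

View pics/s5.png

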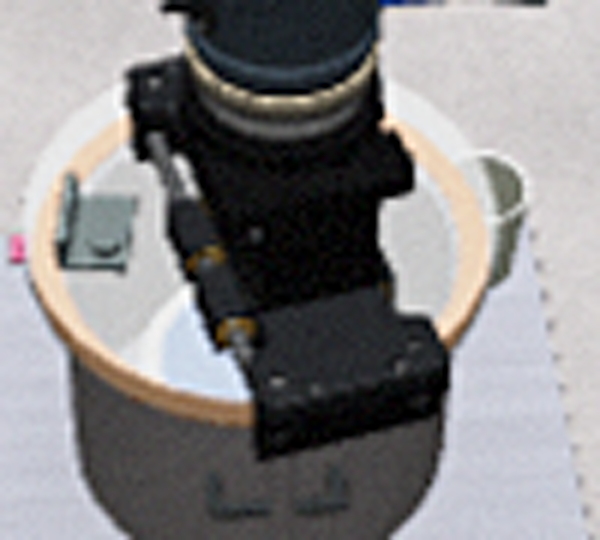

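The lever is now hidden under the gripper, but a 5 N reaction shows it is being pushed. Continuing.

```bash
python3 -m jog '[[0,-0.0045,-0.0005,0,0,0,-3],[0,-0.012,-0.0015,0,0,0,-9],[0,-0.0195,-0.002,0,0,0,-15],[0,-0.027,-0.0015,0,0,0,-21],[0,-0.0345,-0.0005,0,0,0,-27],[0,-0.042,0.0015,0,0,0,-33],[0,-0.049,0.0045,0,0,0,-39],[0,-0.0555,0.008,0,0,0,-45],[0,-0.062,0.012,0,0,0,-51],[0,-0.068,0.017,0,0,0,-57],[0,-0.073,0.022,0,0,0,-63]]'
python3 - <<'E'
from h import *
s=bot.read_state();R=np.array(s["tcp_rot"]);print("f tool",R.T@s["force"],s["joint_positions"])
rows([(P,a,.0185,.228) for a in (190,193,196,198,200,201,202,203)])
E
```

```text
time_s: 8.75
position: [0.4387, 0.0053, 0.2279]
tcp_rot: [[-0.17, 0.985, -0.002], [0.985, 0.17, 0.003], [0.004, -0.002, -1.0]]
force: [-2.3, 5.1, 2.8]
opening: 0.009
grasp_force: 2.6
f tool [ 5.41277583 -1.43953146 -2.80896352] [-14.07539734  14.29386976 106.1268132    0.17013479  59.74513579
 -23.94740399]
190 [-0.0013, 0.0016, -0.0001] -0.2
193 [-0.005, 0.0008, -0.0001] -3.2
196 [-0.0087, 0.0001, -0.0001] -6.2
198 [-0.0112, -0.0002, -0.0001] -8.2
200 [-0.0138, -0.0005, -0.0001] -10.2
201 [-0.015, -0.0006, -0.0001] -11.2
202 [-0.0163, -0.0006, -0.0001] -12.2
203 [-0.0175, -0.0007, -0.0002] -13.2
```

```bash
python3 -m jog '[[0,-0.005,0.001,0,0,0,-3],[0,-0.009,0,0,0,0,-6],[0,-0.0125,0,0,0,0,-9],[0,-0.0138,-0.0005,0,0,0,-10],[0,-0.0138,-0.0005,0,0,0,-10]]'
python3 - <<'E'
from h import *
s=bot.read_state();R=np.array(s["tcp_rot"]);print("f tool",R.T@s["force"])
rows([(P,a,.0185,.228) for a in (200,201,202,203,204,205)])
E
```

```text
time_s: 9.38
position: [0.4392, -0.0084, 0.2275]
tcp_rot: [[-0.336, 0.942, -0.005], [0.942, 0.336, 0.003], [0.004, -0.004, -1.0]]
force: [-4.0, 4.3, 2.1]
opening: 0.004
grasp_force: 2.3
f tool [ 5.3599494  -2.34100136 -2.04241305]
200 [-0.0004, 0.0013, -0.0005] -0.4
201 [-0.0016, 0.001, -0.0005] -1.4
202 [-0.0028, 0.0007, -0.0005] -2.4
203 [-0.0041, 0.0005, -0.0005] -3.4
204 [-0.0053, 0.0002, -0.0005] -4.4
205 [-0.0066, -0.0, -0.0005] -5.4
```

```bash
python3 -m jog '[[0,-0.0025,0,0,0,0,-2],[0,-0.0025,0,0,0,0,-2]]'; python3 -c "
from h import *
s=bot.read_state();R=np.array(s['tcp_rot']);print('f tool',R.T@s['force'])"
python3 -m jog '[[0,-0.0015,0,0,0,0,-1],[0,-0.0015,0,0,0,0,-1]]'; python3 -c "
from h import *
s=bot.read_state();R=np.array(s['tcp_rot']);print('f tool',R.T@s['force'])
rows([(P,a,.0185,.228) for a in (200,201,202,203,204,205)])"
```

```text
time_s: 9.62
position: [0.4395, -0.0106, 0.2274]
tcp_rot: [[-0.368, 0.93, -0.007], [0.93, 0.369, 0.003], [0.005, -0.005, -1.0]]
force: [-5.1, 3.9, 3.0]
opening: 0.005
grasp_force: 2.6
f tool [ 5.50193338 -3.29976389 -2.9580733 ]
time_s: 9.88
position: [0.4393, -0.0108, 0.2273]
tcp_rot: [[-0.384, 0.923, -0.008], [0.923, 0.384, 0.006], [0.008, -0.005, -1.0]]
force: [-5.2, 6.9, 4.1]
opening: 0.003
grasp_force: 4.3
f tool [ 8.37680094 -2.21821223 -4.03669993]
200 [0.0017, 0.0021, -0.0007] 2.6
201 [0.0005, 0.0018, -0.0007] 1.6
202 [-0.0007, 0.0014, -0.0007] 0.6
203 [-0.0019, 0.0011, -0.0007] -0.4
204 [-0.0032, 0.0008, -0.0007] -1.4
205 [-0.0044, 0.0005, -0.0007] -2.4
```

```bash
python3 -m jog '[[0,-0.001,0.0005,0,0,0,0],[0,-0.001,0.0005,0,0,0,0]]'; python3 -c "
from h import *
s=bot.read_state();R=np.array(s['tcp_rot']);print('f tool',R.T@s['force'])"
```

```text
time_s: 10.12
position: [0.4393, -0.0108, 0.2273]
tcp_rot: [[-0.384, 0.923, -0.01], [0.923, 0.384, 0.007], [0.01, -0.006, -1.0]]
force: [-7.1, 8.9, 6.9]
opening: 0.008
grasp_force: 5.4
f tool [11.0136749  -3.18322818 -6.81511567]
```

It has reached the stop: stalled with the force rising to 11 N. I'll back off, lift and verify.

```bash
python3 -m jog '[[0,0.015,0,0,0,0,0],[0,0.03,0,0,0,0,0],[0,0.03,0,-0.05,0,0,0],[0,0.03,0,-0.11,0,0,0],[0,0.03,0,-0.17,0,0,10],[0,0.02,0,-0.19,0,0,20],[0,0.01,0,-0.19,0,0,30],[0,0,0,-0.19,0,0,40],[0,0,0,-0.19,0,0,50],[0,0,0,-0.19,0,0,60],[0,0,0,-0.19,0,0,70],[0,0,0,-0.19,0,0,80],[0,0,0,-0.19,0,0,88],[0,0,0,-0.19,0,0,88],[0,0,0,-0.19,0,0,88]]'
python3 - <<'E'
from h import *
p,d=viewer.capture("wrist"); cv2.imwrite("pics/w6.png",p); levers(p)
E
```

```text
time_s: 12.0
position: [0.4445, -0.014, 0.4177]
tcp_rot: [[0.908, 0.419, 0.0], [0.419, -0.908, -0.0], [0.0, 0.0, -1.0]]
force: [0.6, -0.0, 0.6]
opening: 0.005
grasp_force: 0.0
red centre [454.7 -25.7] size 71.5 16.7 dir deg 23.2
blue centre [ 513.4 -165.6] size 70.6 16.4 dir deg 25.4
```

View pics/w6.png

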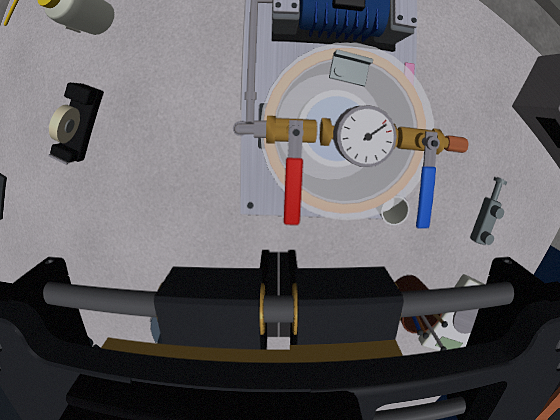

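The red lever lies crosswise against its stop (293,190) at 203.2°, and everything else is undisturbed. Next is the vent lever (426,197).

```bash
python3 -c "
from h import *
rows([(V,205.3,.040,.40),(V,205.3,.04,.228)])"
```

```text
205.3 [-0.0093, 0.1273, 0.0177] -90.5
205.3 [-0.0093, 0.1273, 0.1897] -90.5
```

```bash
python3 -m jog '[[0,-0.005,0.03,0,0,0,-10],[0,-0.009,0.06,0,0,0,-20],[0,-0.009,0.09,0,0,0,-30],[0,-0.009,0.127,0,0,0,-40],[0,-0.009,0.127,0,0,0,-50],[0,-0.009,0.127,0,0,0,-60],[0,-0.009,0.127,0,0,0,-70],[0,-0.009,0.127,0,0,0,-80],[0,-0.009,0.127,0.02,0,0,-90],[0,-0.009,0.127,0.02,0,0,-90.5],[0,-0.009,0.127,0.02,0,0,-90.5],[0,-0.009,0.127,0.07,0,0,-90.5],[0,-0.009,0.127,0.12,0,0,-90.5],[0,-0.009,0.127,0.16,0,0,-90.5],[0,-0.009,0.127,0.18,0,0,-90.5],[0,-0.009,0.127,0.19,0,0,-90.5],[0,-0.009,0.127,0.19,0,0,-90.5]]'
python3 -c "
from h import *
rows([(V,a,.0185,.228) for a in [205.3]+list(range(208,286,6))])"
```

```text
time_s: 14.18
position: [0.4898, -0.1336, 0.2279]
tcp_rot: [[-0.425, 0.905, 0.0], [0.905, 0.425, -0.0], [-0.0, 0.0, -1.0]]
force: [0.3, 0.6, 0.9]
opening: 0.006
grasp_force: 0.0
205.3 [-0.0213, -0.0003, -0.0001] -0.2
208 [-0.0246, -0.0011, -0.0001] -2.9
214 [-0.0321, -0.0022, -0.0001] -8.9
220 [-0.0397, -0.0026, -0.0001] -14.9
226 [-0.0472, -0.0022, -0.0001] -20.9
232 [-0.0547, -0.001, -0.0001] -26.9
238 [-0.062, 0.0009, -0.0001] -32.9
244 [-0.0691, 0.0037, -0.0001] -38.9
250 [-0.0759, 0.0071, -0.0001] -44.9
256 [-0.0822, 0.0112, -0.0001] -50.9
262 [-0.0881, 0.016, -0.0001] -56.9
268 [-0.0935, 0.0214, -0.0001] -62.9
274 [-0.0982, 0.0273, -0.0001] -68.9
280 [-0.1023, 0.0336, -0.0001] -74.9
```

```bash
python3 -m jog '[[0,-0.012,0,0,0,0,0],[0,-0.021,0,0,0,0,0],[0,-0.0245,-0.001,0,0,0,-3],[0,-0.032,-0.002,0,0,0,-9],[0,-0.0395,-0.0025,0,0,0,-15],[0,-0.047,-0.002,0,0,0,-21],[0,-0.0545,-0.001,0,0,0,-27],[0,-0.062,0.001,0,0,0,-33],[0,-0.069,0.0035,0,0,0,-39],[0,-0.076,0.007,0,0,0,-45],[0,-0.082,0.011,0,0,0,-51],[0,-0.088,0.016,0,0,0,-57],[0,-0.0935,0.0215,0,0,0,-63],[0,-0.098,0.027,0,0,0,-69],[0,-0.1025,0.0335,0,0,0,-75]]'
python3 - <<'E'
from h import *
s=bot.read_state();R=np.array(s["tcp_rot"]);print("f tool",R.T@s["force"],s["joint_positions"])
rows([(V,a,.0185,.228) for a in (280,283,286,289,291,292,293,294)])
E
```

```text
time_s: 16.05
position: [0.5615, -0.2118, 0.2281]
tcp_rot: [[-0.984, -0.18, -0.005], [-0.18, 0.984, 0.002], [0.004, 0.002, -1.0]]
force: [-4.9, 1.3, 3.2]
opening: 0.006
grasp_force: 2.4
f tool [ 4.64354751  2.19750193 -3.20129397] [-3.12947621e+01  2.71990328e+01  8.43064447e+01 -6.56646712e-02
  6.87695982e+01 -1.31615892e+02]
280 [-0.0022, -0.0005, 0.0001] 0.3
283 [-0.0059, -0.0014, 0.0] -2.7
286 [-0.0096, -0.0021, 0.0] -5.7
289 [-0.0133, -0.0026, 0.0] -8.7
291 [-0.0159, -0.0028, -0.0] -10.7
292 [-0.0171, -0.0029, -0.0] -11.7
293 [-0.0184, -0.003, -0.0] -12.7
294 [-0.0196, -0.003, -0.0] -13.7
```

```bash
F="from h import *
s=bot.read_state();R=np.array(s['tcp_rot']);print('f tool',R.T@s['force'])"
python3 -m jog '[[0,-0.006,-0.0015,0,0,0,-3],[0,-0.0095,-0.002,0,0,0,-6],[0,-0.0135,-0.0025,0,0,0,-9],[0,-0.016,-0.003,0,0,0,-11],[0,-0.016,-0.003,0,0,0,-11]]'; python3 -c "$F"
python3 -m jog '[[0,-0.0015,0,0,0,0,-1],[0,-0.0015,0,0,0,0,-1]]'; python3 -c "$F"
python3 -m jog '[[0,-0.001,0,0,0,0,-1],[0,-0.001,0,0,0,0,-1]]'; python3 -c "$F
rows([(V,a,.0185,.228) for a in (292,293,294)])"
```

```text
time_s: 16.68
position: [0.577, -0.212, 0.2277]
tcp_rot: [[-0.932, -0.361, -0.006], [-0.361, 0.932, 0.002], [0.005, 0.004, -1.0]]
force: [-5.3, 0.9, 2.4]
opening: 0.008
grasp_force: 2.6
f tool [ 4.59047998  2.77538437 -2.37235041]
time_s: 16.92
position: [0.5772, -0.2121, 0.2277]
tcp_rot: [[-0.926, -0.378, -0.009], [-0.378, 0.926, 0.0], [0.008, 0.004, -1.0]]
force: [-8.8, -1.0, 2.8]
opening: 0.007
grasp_force: 4.1
f tool [ 8.57203571  2.42627319 -2.75990856]
time_s: 17.18
position: [0.5772, -0.2122, 0.2277]
tcp_rot: [[-0.919, -0.393, -0.011], [-0.393, 0.919, -0.0], [0.01, 0.004, -1.0]]
force: [-11.4, -1.7, 4.0]
opening: 0.004
grasp_force: 5.2
f tool [11.18885958  2.96828366 -3.88757319]
292 [-0.0017, -0.0001, -0.0003] 1.2
293 [-0.003, -0.0004, -0.0003] 0.2
294 [-0.0042, -0.0007, -0.0004] -0.8
```

Stalled with 11 N: the stop is reached. I'll back off, lift, return to the viewing pose and verify.

```bash
python3 -m jog '[[0,0.015,0,0,0,0,0],[0,0.03,0,0,0,0,0],[0,0.03,0,-0.05,0,0,0],[0,0.03,0,-0.11,0,0,0],[0,0.03,0,-0.17,0,0,10],[0,0.03,0.03,-0.19,0,0,20],[0,0.035,0.06,-0.19,0,0,30],[0,0.035,0.09,-0.19,0,0,40],[0,0.04,0.12,-0.19,0,0,50],[0,0.04,0.15,-0.19,0,0,60],[0,0.04,0.18,-0.19,0,0,70],[0,0.044,0.21,-0.19,0,0,80],[0,0.044,0.234,-0.19,0,0,90],[0,0.044,0.234,-0.19,0,0,100],[0,0.044,0.234,-0.19,0,0,110],[0,0.044,0.234,-0.19,0,0,120],[0,0.044,0.234,-0.19,0,0,130],[0,0.044,0.234,-0.19,0,0,140],[0,0.044,0.234,-0.19,0,0,150],[0,0.044,0.234,-0.19,0,0,160]]'
python3 -m jog '[[0,0,0,0,0,0,10],[0,0,0,0,0,0,18],[0,0,0,0,0,0,18]]'
python3 - <<'E'
from h import *
p,d=viewer.capture("wrist"); cv2.imwrite("pics/w7.png",p); levers(p)
E
```

```text
time_s: 19.68
position: [0.4493, -0.0138, 0.4179]
tcp_rot: [[0.734, 0.68, 0.001], [0.68, -0.734, -0.0], [0.001, 0.001, -1.0]]
force: [-1.2, 0.8, -0.6]
opening: 0.003
grasp_force: 0.0
time_s: 20.05
position: [0.4493, -0.0137, 0.4179]
tcp_rot: [[0.905, 0.426, 0.001], [0.426, -0.905, -0.0], [0.001, 0.001, -1.0]]
force: [0.4, -0.5, 0.1]
opening: 0.004
grasp_force: 0.0
red centre [454.6 -25. ] size 71.9 16.9 dir deg 23.1
blue centre [ 594.9 -196.4] size 16.9 72.1 dir deg 113.1
```

View pics/w7.png

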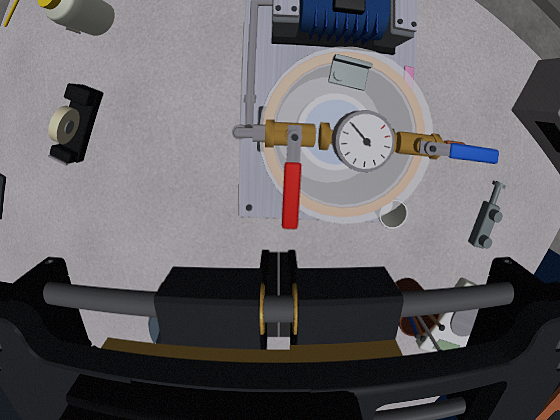

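The red lever is crosswise at 203.1° (291,195). The blue lever is in line at 293.1° (473,153), exactly 90° from the red. The gauge needle has swung back, the cup and bracket are in place, and the arm is clear.

```bash
python3 -c "
from h import *
print(workorder.hand_in())"
```

```text
the job is handed in; nothing more can be done
None
```

I shut the pump valve fully first, then opened the vent valve fully; the gauge needle swung back, nothing else appeared to have moved, and the job was handed in at about 20 s with the arm clear.

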